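Give four polished jars back their own covers

TASK

After polishing, the covers of the four jars were put back on the wrong jars: put every cover properly home on the jar of its own finish, silver on silver, gilt on gilt, copper on copper, blue on blue. A jar takes only one cover, so use the empty green felt pad as the free spot on the way; a cover must never be laid on the bare metal bench or dropped. Leave the jars standing where they are.

Things in the scene. Friction and masses are not known exactly. Their poses are not given: they have to be found in the camera images.
- cover_silver_knob (a point): Centre of the knob of the loose polished silver (pale grey-white) cover, 0.09-0.18 kg; z up its axis. Covers differ only in finish: round upright knob 22 mm wide, 22 mm high (a button tops it 15 mm above this point); beaded flange 80 mm across, its upper side 25 mm (edge) to 22 mm (stem) below this point, its underside 28 mm below; under it a tapered plug 8 mm deep, 52 mm wide at top, 44 mm at its foot, which is 36 mm below this point.
- cover_gilt_knob (a point): Centre of the knob of the loose gilt (golden yellow) cover, 0.09-0.18 kg; z up its axis. Covers differ only in finish: round upright knob 22 mm wide, 22 mm high (a button tops it 15 mm above this point); beaded flange 80 mm across, its upper side 25 mm (edge) to 22 mm (stem) below this point, its underside 28 mm below; under it a tapered plug 8 mm deep, 52 mm wide at top, 44 mm at its foot, which is 36 mm below this point.
- cover_copper_knob (a point): Centre of the knob of the loose copper (dark reddish brown) cover, 0.09-0.18 kg; z up its axis. Covers differ only in finish: round upright knob 22 mm wide, 22 mm high (a button tops it 15 mm above this point); beaded flange 80 mm across, its upper side 25 mm (edge) to 22 mm (stem) below this point, its underside 28 mm below; under it a tapered plug 8 mm deep, 52 mm wide at top, 44 mm at its foot, which is 36 mm below this point.
- cover_blue_knob (a point): Centre of the knob of the loose dark blue enamel cover, 0.09-0.18 kg; z up its axis. Covers differ only in finish: round upright knob 22 mm wide, 22 mm high (a button tops it 15 mm above this point); beaded flange 80 mm across, its upper side 25 mm (edge) to 22 mm (stem) below this point, its underside 28 mm below; under it a tapered plug 8 mm deep, 52 mm wide at top, 44 mm at its foot, which is 36 mm below this point.
- jar_silver: Polished silver (pale grey-white) jar, loose on the bench, 0.45 kg; origin at centre of underside, z up. Jars differ only in finish: 85 mm high, belly 108 mm across at 40 to 55 mm up, rim 72 mm across outside, 64 mm inside. Any cover fits: seated, flange on rim, plug inside with 6 mm play all round, knob centre 113 mm above this origin. At the start each jar wears another jar's cover.
- jar_gilt: Gilt (golden yellow) jar, loose on the bench, 0.45 kg; origin at centre of underside, z up. Jars differ only in finish: 85 mm high, belly 108 mm across at 40 to 55 mm up, rim 72 mm across outside, 64 mm inside. Any cover fits: seated, flange on rim, plug inside with 6 mm play all round, knob centre 113 mm above this origin. At the start each jar wears another jar's cover.
- jar_copper: Copper (dark reddish brown) jar, loose on the bench, 0.45 kg; origin at centre of underside, z up. Jars differ only in finish: 85 mm high, belly 108 mm across at 40 to 55 mm up, rim 72 mm across outside, 64 mm inside. Any cover fits: seated, flange on rim, plug inside with 6 mm play all round, knob centre 113 mm above this origin. At the start each jar wears another jar's cover.
- jar_blue: Dark blue enamel jar, loose on the bench, 0.45 kg; origin at centre of underside, z up. Jars differ only in finish: 85 mm high, belly 108 mm across at 40 to 55 mm up, rim 72 mm across outside, 64 mm inside. Any cover fits: seated, flange on rim, plug inside with 6 mm play all round, knob centre 113 mm above this origin. At the start each jar wears another jar's cover.
- felt_pad: The free spot: an empty round green felt pad 124 mm across and 12 mm thick, fixed on the bench; origin at the centre of its underside. A cover standing on it has its knob's centre 48 mm above the bench.
Not all that is in view belongs to the job. What is shaped like the part that bears cover_silver_knob but turquoise is not meant.

How it is judged:
On the way:
1. a cover has been set down on the felt pad and let go (((horizontal distance between cover_silver_knob and felt_pad below 0.05 m and z of cover_silver_knob in the frame of felt_pad below 0.053 m and angle between cover_silver_knob's own z axis and vertical below 0.15 rad and contact force between cover_silver and the fingers below 0.1 N and linear speed of cover_silver below 0.05 m/s) or (horizontal distance between cover_gilt_knob and felt_pad below 0.05 m and z of cover_gilt_knob in the frame of felt_pad below 0.053 m and angle between cover_gilt_knob's own z axis and vertical below 0.15 rad and contact force between cover_gilt and the fingers below 0.1 N and linear speed of cover_gilt below 0.05 m/s) or (horizontal distance between cover_copper_knob and felt_pad below 0.05 m and z of cover_copper_knob in the frame of felt_pad below 0.053 m and angle between cover_copper_knob's own z axis and vertical below 0.15 rad and contact force between cover_copper and the fingers below 0.1 N and linear speed of cover_copper below 0.05 m/s) or (horizontal distance between cover_blue_knob and felt_pad below 0.05 m and z of cover_blue_knob in the frame of felt_pad below 0.053 m and angle between cover_blue_knob's own z axis and vertical below 0.15 rad and contact force between cover_blue and the fingers below 0.1 N and linear speed of cover_blue below 0.05 m/s))), for 0.2 s.
At the end, for the whole second after the job is handed in: Each of the four covers is seated on the jar of its own finish (centres within 10 mm seen from above, flange down on the rim: knob centre 109 to 116.5 mm above the jar's underside, cover and jar level within 0.08 rad), released and at rest (horizontal distance between cover_silver_knob and jar_silver below 0.01 m and z of cover_silver_knob in the frame of jar_silver between 0.109 and 0.1165 m and angle between each of cover_silver_knob, jar_silver, cover_gilt_knob, jar_gilt, cover_copper_knob, jar_copper, cover_blue_knob, jar_blue's own z axis and vertical below 0.08 rad and linear speed of each of cover_silver, jar_silver, cover_gilt, jar_gilt, cover_copper, jar_copper, cover_blue, jar_blue below 0.02 m/s and angular speed of each of cover_silver, cover_gilt, cover_copper, cover_blue below 0.2 rad/s and horizontal distance between cover_gilt_knob and jar_gilt below 0.01 m and z of cover_gilt_knob in the frame of jar_gilt between 0.109 and 0.1165 m and horizontal distance between cover_copper_knob and jar_copper below 0.01 m and z of cover_copper_knob in the frame of jar_copper between 0.109 and 0.1165 m and horizontal distance between cover_blue_knob and jar_blue below 0.01 m and z of cover_blue_knob in the frame of jar_blue between 0.109 and 0.1165 m); the robot touches nothing.
It fails at once if a cover was laid or fell on the bare bench (knob centre lower than 42 mm over the bench; on the felt it is at 48 mm) (height (world z) of any of cover_silver_knob, cover_gilt_knob, cover_copper_knob, cover_blue_knob below 0.042 m).
It fails at once if a cover was dropped (falling free of the fingers faster than 0.6 m/s) ((linear speed of cover_silver above 0.6 m/s and contact force between cover_silver and the fingers below 0.05 N) or (linear speed of cover_gilt above 0.6 m/s and contact force between cover_gilt and the fingers below 0.05 N) or (linear speed of cover_copper above 0.6 m/s and contact force between cover_copper and the fingers below 0.05 N) or (linear speed of cover_blue above 0.6 m/s and contact force between cover_blue and the fingers below 0.05 N)).
It fails at once if a jar was shifted by more than 30 mm or tipped (distance of any of jar_silver, jar_gilt, jar_copper, jar_blue from where it was at the start of the episode above 0.03 m or angle between any of jar_silver, jar_gilt, jar_copper, jar_blue's own z axis and vertical above 0.35 rad).
It also fails if it takes over 136 s, if anything falls off the work surface, if the arm or the gripper's body presses on something with over 40 N, if the wrist force passes 120 N, or if a joint passes its speed limit or range.

ROBOT

A 7-joint arm with a two-finger parallel gripper is mounted at the origin on the work surface. World frame = base frame: x ahead of the robot, y to its left, z up, the work surface at z = 0. Lengths are in m, angles in rad, forces in N, time in s.
With the tool pointing down it reaches from about 0.35 to 0.775 m from the base axis. Payload 3.1 kg.
Tool frame: the origin (TCP) lies midway between the tips of the shut fingers; the grasp point (between the pads) lies 19 mm behind it; x points along the fingers, y is the direction in which the jaws open and shut, and the axes are right-handed (so a half turn about x gives the same grasp; the last joint's range is limited). The gripper opens to 85 mm and grips with 20 to 120 N. Pads are 22 mm wide; open, the fingers measure 114 mm over their backs; the gripper's body (76 mm by 85 mm) begins 54 mm behind the grasp point. The pads swing forward as they close: fully open they stand 13 mm farther back than shut.
Start: joints at [1.293, 0.311, 0.014, 1.512, -0.004, 1.319, -0.027], TCP at [0.129, -0.535, 0.231] pointing down, gripper open.
Joint ranges: [-2.7, 2.7], [-0.3, 1.91], [-1.27, 1.3], [0.12, 2.57], [-1.44, 4.58], [0.2, 2.03], [-3.05, 3.05]. Speed limits (rad/s): [2.79, 2.79, 3.14, 3.14, 3.14, 3.14, 3.14].

INTERFACE

Orientations are given as a unit quaternion [x, y, z, w].
In Python, from bench import env, capture, silhouettes gives the robot as it stands.
- The arm moves only by the tool carry_out, never from a script. Its argument "series" is one flat list of numbers, 6 for each row, row after row: the shift along the tool's x, y, z each as a share of 0.5 m, from -1 to 1, then the turn, a rotation vector about the tool's x, y, z each as a share of 2 rad, from -1 to 1. A call has exactly 8 rows; each row shifts and turns the commanded pose from where the row before left it, along the tool's axes as they then stand; what a row does not reach is not made up. A row lasts 1/8 s, in which the tool goes at most 62.5 mm and 10.7 degrees, less where a joint would pass 70% of its speed; a pose out of reach is approached as far as the arm can. A call with a number of a shift or a turn outside -1 to 1 is refused whole. A call with a gripper value outside its range is refused whole. "fingers" is the closure, from -1 (fully open) to 1 (shut), set as the call begins (left out, the last holds). The fingers move at their own pace and stop on an object; the grip force is fixed at half the most. Time passes only in rows, so rows that do not move let the fingers close, or fill a call up. It gives the time, the measured TCP pose, the force and the opening at its end, in the units of the state.
- env.get_obs(): the state, without advancing time (a new reading comes with each control period).
- capture(name): name is "scene" or "side" or "wrist"; returns a dict with "frame" (480x640x3 uint8, red, green, blue), "camera_matrix" (3x3 intrinsics, pixels), "rvec" (rotation vector, rad) and "tvec" (3), from world to camera coordinates, as OpenCV has them. Camera axes: x right, y down, z forward; pixel columns grow to the right and rows downward; lengths in m; the calibration is good to about 2 mm. A picture is of the moment at which its call begins. There is no depth.
- env.job_done(): hands the job in, once; it reports no verdict.
Trained networks look in a picture, given as the dict that the camera call returned (one of the last four; its "shot" number tells which), for a name from the list of things; names that differ only in an ending like _2 or _b are one class to them, and where a whole thing is asked for, a point or a joint stands for the part that bears it (a point fixed in the world has none). Each returns a list of dicts, best first, with "score" (0 to 1); they miss things now and then, are a little off and sometimes report something else, mostly with a low value. They report only what shows in the picture. A call takes as long as a camera call. They do not tell look-alikes from the thing itself.
- silhouettes(picture, thing): "mask" (480x640 bool, what is visible of it) and "uv" ([column, row] in pixels, amid what is visible of it).
The state is a dict: "time": time; "joint_pos": joint angles; "joint_vel": joint speeds; "effort": joint torques, N m; "position": TCP position; "ee_rot": TCP orientation; "ft_force": force on the tool from outside, world axes, zero at the start; "ft_torque": the same for the moment, N m; "grip_width": opening from 0.0 (shut) to 1.0 (fully open).
Only numpy, scipy, OpenCV 4.12 (cv2) and the standard library are available. Lean on these libraries where they do the work, as an engineer would, in place of code of your own. Each camera call takes 0.05 s, during which the arm holds its last target.

## Working session

There is one attempt and no reset: what is moved stays moved. The work goes in short steps, Python scripts to look and compute and a tool call to move; the robot and the scene stay as the last step left them, time stands still between calls to the robot, and variables do not carry over. Pictures are saved under pics/ and viewed, and the job is handed in when it is done.

Besides the shell and the picture viewer there is one more tool, called as name(argument=value, ...) on one line, values as JSON. carry_out: Moves the arm, as the interface text tells. Its arguments: {"type":"object","properties":{"series":{"type":"array"},"fingers":{"type":"number"}},"required":["series"]}

```bash
ls; mkdir -p pics; python3 - <<'E'
from bench import env, capture, silhouettes
import cv2
o=env.get_obs()
for k,v in o.items(): print(k,v)
for n in ["scene","side","wrist"]:
    p=capture(n); cv2.imwrite(f"pics/{n}0.png",p["frame"][:,:,::-1]); print(n,p["camera_matrix"],p["rvec"],p["tvec"])
E
```

```text
pics
time 0.0
joint_pos [ 1.29327487  0.31173737  0.01400832  1.51306259 -0.00439409  1.31919726
 -0.02719815]
joint_vel [ 4.25409282e-04  2.08688555e-03  1.37578752e-03 -6.13583726e-04
  8.26527714e-05  1.85724364e-03  2.49023202e-04]
effort [ 1.70482454e-04 -3.79912055e+01  1.46275205e-01 -2.30592996e+01
  1.23075003e-02  1.37145040e-02  1.63008372e-05]
position [ 0.128333   -0.53406588  0.23021246]
ee_rot [-0.70205736 -0.08403316  0.70233037 -0.08237689]
ft_force [-0.83030737 -0.18138268  0.75164336]
ft_torque [ 0.00184023 -0.02259352 -0.00760712]
grip_width 0.9980412392898064
scene [[444.04320819   0.         320.32459609]
 [  0.         444.04320819 235.43624743]
 [  0.           0.           1.        ]] [ 2.27478811  0.94175457 -0.37232823] [-0.31518785 -0.18129407  1.161947  ]
side [[546.34722173   0.         314.87368798]
 [  0.         546.34722173 235.13384627]
 [  0.           0.           1.        ]] [ 1.00706001 -2.37735275  1.07999324] [0.31756407 0.27890884 0.89555958]
wrist [[377.3376346    0.         323.60396148]
 [  0.         377.3376346  241.48562905]
 [  0.           0.           1.        ]] [-2.29053021  1.80464594  0.25190385] [-0.54801456 -0.03473082  0.37852755]
```

View pics/scene0.png

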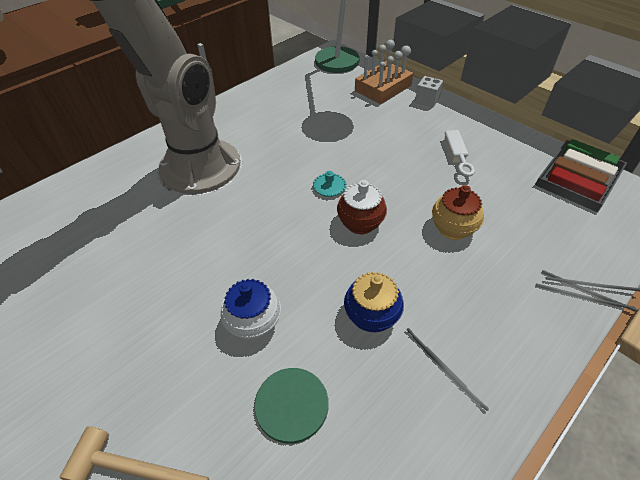

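View pics/side0.png

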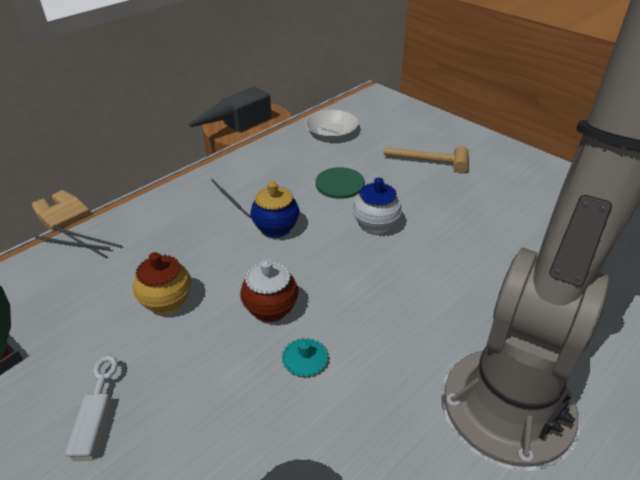

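View pics/wrist0.png

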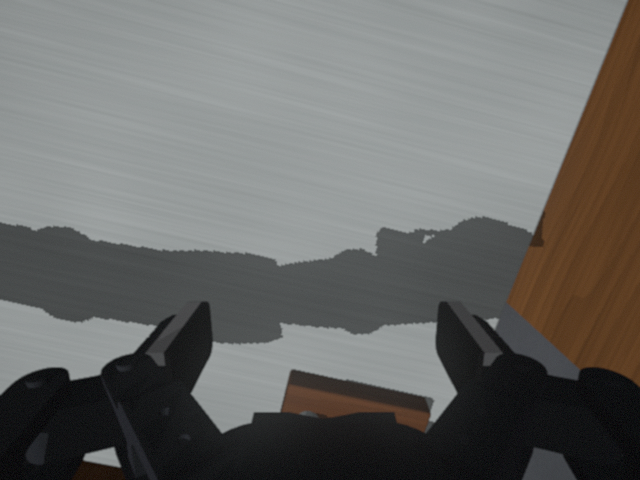

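```bash
cat > h.py <<'E'
from bench import env, capture, silhouettes
import numpy as np, cv2
from scipy.optimize import least_squares
from scipy.spatial.transform import Rotation as R
def proj(p,P):
    return cv2.projectPoints(np.asarray(P,float).reshape(-1,1,3),np.asarray(p["rvec"]),np.asarray(p["tvec"]),p["camera_matrix"],None)[0].reshape(-1,2)
a=np.linspace(0,2*np.pi,48,endpoint=False); C=np.c_[np.cos(a),np.sin(a)]
def ring(x,y,z,r): return np.c_[x+r*C[:,0],y+r*C[:,1],np.full(48,z)]
def render(p,parts):
    S=4; m=np.zeros((480*S//2,640*S//2),np.uint8); m=np.zeros((960,1280),np.uint8)
    for P in parts:
        h=cv2.convexHull((proj(p,P)*2).astype(np.float32))
        cv2.fillConvexPoly(m,np.round(h*16).astype(np.int32),255,cv2.LINE_AA,4)
    return m
def cover(x,y,z):
    return [np.r_[ring(x,y,z-.028,.04),ring(x,y,z-.025,.04)],np.r_[ring(x,y,z-.024,.007),ring(x,y,z,.008)],np.r_[ring(x,y,z-.011,.010),ring(x,y,z+.011,.010)],np.r_[ring(x,y,z+.011,.006),ring(x,y,z+.015,.004)]]
def jar(x,y):
    prof=[(0,.03),(.02,.045),(.04,.054),(.055,.054),(.07,.047),(.085,.036)]
    return [np.r_[ring(x,y,z1,r1),ring(x,y,z2,r2)] for (z1,r1),(z2,r2) in zip(prof,prof[1:])]
def pad(x,y): return [np.r_[ring(x,y,0,.062),ring(x,y,.012,.062)]]
def cen(m):
    M=cv2.moments(m,False); return np.array([M["m10"]/M["m00"],M["m01"]/M["m00"]])
def ray(p,uv,z):
    Rm=cv2.Rodrigues(np.asarray(p["rvec"]))[0]; t=np.asarray(p["tvec"]).ravel()
    d=Rm.T@np.linalg.inv(p["camera_matrix"])@np.array([uv[0],uv[1],1]); c=-Rm.T@t
    return (c+d*(z-c[2])/d[2])[:2]
def locate(pics,masks,model,z0):
    x0=np.mean([ray(p,cen(m.astype(np.uint8)),z0) for p,m in zip(pics,masks)],0)
    def f(q): return np.concatenate([cen(render(p,model(*q)))/2-.25-cen(m.astype(np.uint8)) for p,m in zip(pics,masks)])
    r=least_squares(f,x0,diff_step=.01,x_scale=.01)
    return r.x,r.fun
E
cat > loc.py <<'E'
from h import *
pics=[capture(n) for n in ("scene","side")]
HZ={}
for c in ["silver","gilt","copper","blue"]:
    for th,mod,z in ((f"cover_{c}_knob",lambda x,y:cover(x,y,.113),.1),(f"jar_{c}",jar,.045)):
        D=[silhouettes(p,th) for p in pics]
        for i,p in enumerate(pics):
            for d in D[i][:3]: print(th,p["shot"],round(d["score"],2),np.round(d["uv"]),d["mask"].sum(),np.round(ray(p,d["uv"],z),3))
D=[silhouettes(p,"felt_pad") for p in pics]
print([[(d["score"],d["uv"],ray(p,d["uv"],.012)) for d in DD] for p,DD in zip(pics,D)])
E
python3 loc.py; python3 -c "
from h import *
print(R.from_quat(env.get_obs()['ee_rot']).as_matrix().round(3))"
```

```text
cover_silver_knob 4 0.57 [328. 185.] 647 [0.368 0.105]
cover_silver_knob 5 0.95 [267. 278.] 1096 [0.423 0.153]
cover_silver_knob 5 0.95 [305. 355.] 1383 [0.25  0.219]
jar_silver 4 0.74 [254. 322.] 1363 [ 0.486 -0.206]
jar_silver 4 0.41 [292. 407.] 4404 [ 0.647 -0.259]
cover_gilt_knob 4 0.81 [374. 289.] 1417 [ 0.614 -0.03 ]
cover_gilt_knob 5 0.61 [275. 196.] 764 [ 0.601 -0.018]
jar_gilt 4 0.8 [452. 219.] 1312 [0.594 0.259]
jar_gilt 5 0.66 [165. 294.] 1675 [0.571 0.286]
cover_copper_knob 4 0.82 [462. 200.] 854 [0.6   0.266]
cover_copper_knob 5 0.98 [158. 270.] 1095 [0.579 0.283]
cover_copper_knob 5 0.66 [270. 298.] 1548 [0.382 0.181]
jar_copper 4 0.82 [362. 215.] 1127 [0.447 0.13 ]
jar_copper 5 0.96 [267. 298.] 1516 [0.426 0.154]
jar_copper 5 0.43 [164. 293.] 1616 [0.575 0.286]
cover_blue_knob 4 0.72 [247. 300.] 1442 [ 0.473 -0.201]
cover_blue_knob 5 0.96 [377. 196.] 720 [ 0.448 -0.174]
jar_blue 4 0.76 [373. 315.] 1415 [ 0.629 -0.041]
jar_blue 5 0.81 [276. 220.] 1234 [ 0.591 -0.007]
[[(0.7, [291.8, 405.1], array([ 0.63476511, -0.25083788]))], [(0.69, [339.2, 184.3], array([ 0.61962196, -0.23591044]))]]
[[-0.     0.234 -0.972]
 [-0.    -0.972 -0.234]
 [-1.     0.     0.   ]]
```

```bash
python3 - <<'E'
from h import *
pics=[capture(n) for n in ("scene","side")]
for p in pics:
    Rm=cv2.Rodrigues(np.asarray(p["rvec"]))[0]; print("cam",(-Rm.T@np.asarray(p["tvec"])).round(3), proj(p,[[0,0,0],[.6,0,0]]).round())
# full-res by-eye knobs centre
pts={"pad":((291.5,405.5),(340,182)),"teal":((329,178),(307,347)),"silver":((363,187),(266.5,268)),"gilt":((376,281),(273,188)),"copper":((465,190),(155.5,260)),"blue":((246,290),(378.5,185))}
for n,(a,b) in pts.items():
    Ps=[p["camera_matrix"]@np.c_[cv2.Rodrigues(np.asarray(p["rvec"]))[0],np.asarray(p["tvec"])] for p in pics]
    X=cv2.triangulatePoints(Ps[0],Ps[1],np.array(a,float),np.array(b,float)).ravel();X=X[:3]/X[3]
    print(n,X.round(4),[ (proj(p,X)[0]-u).round(1) for p,u in zip(pics,(a,b))])
import cv2
for i,p in enumerate(pics):
    f=p["frame"][:,:,::-1]
    r=f[160:460,200:500] if i==0 else f[130:380,120:420]
    cv2.imwrite(f"pics/crop{i}.png",cv2.resize(r,None,fx=2,fy=2,interpolation=cv2.INTER_CUBIC))
E
```

```text
cam [ 0.869 -0.399  0.753] [[200. 166.]
 [374. 305.]]
cam [-0.149  0.563  0.801] [[509. 405.]
 [272. 235.]]
pad [ 0.6321 -0.2509  0.0052] [array([-0.5, -0. ]), array([-0.2,  0. ])]
teal [0.2992 0.174  0.0338] [array([-1.1,  0. ]), array([-1., -0.])]
silver [0.4335 0.1439 0.1115] [array([ 0., -0.]), array([0., 0.])]
gilt [ 0.6112 -0.0223  0.114 ] [array([-0.2,  0. ]), array([-0.1, -0. ])]
copper [0.592  0.279  0.1152] [array([-1.1,  0.3]), array([-0.8, -0.3])]
blue [ 0.4618 -0.1935  0.1109] [array([-0.4, -0. ]), array([-0.2,  0. ])]
```

View pics/crop0.png

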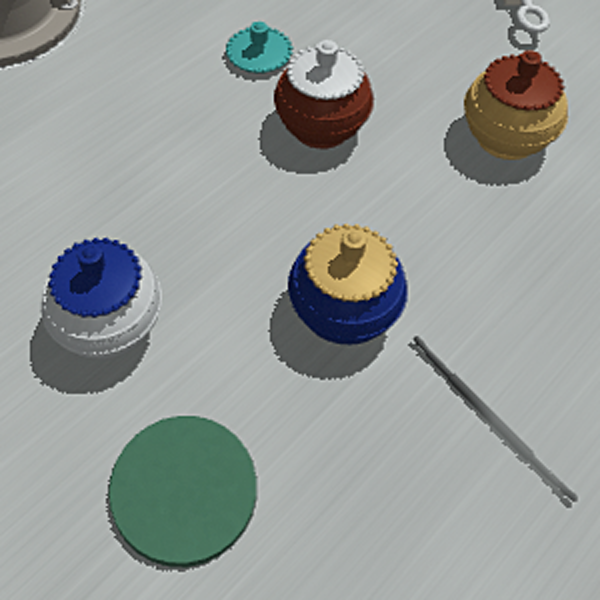

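View pics/crop1.png

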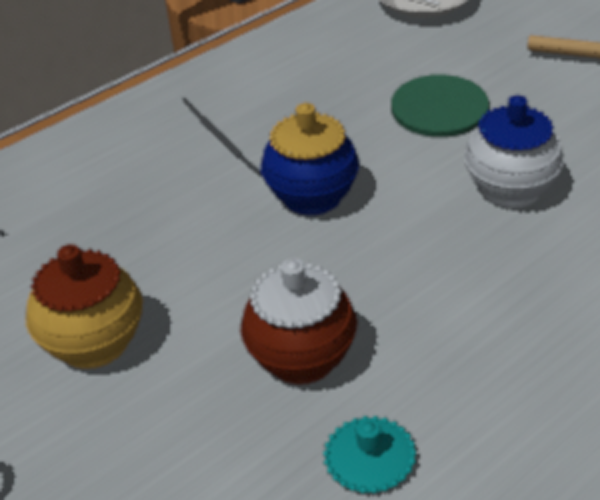

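```bash
cat >> h.py <<'E'
R0=np.array([[0,.234,-.972],[0,-.972,-.234],[-1,0,0]])
def plan(x,y,z,n=8,M=None):
    o=env.get_obs(); p=np.array(o["position"]); Rm=R.from_quat(o["ee_rot"]).as_matrix()
    d=Rm.T@(np.array([x,y,z])-p); rv=R.from_matrix(Rm.T@(R0 if M is None else M)).as_rotvec()
    print("t",round(o["time"],2),"pos",p.round(4),"f",np.round(o["ft_force"],1),"w",round(o["grip_width"],3))
    print("total shares",(d/.5).round(4),(rv/2).round(4)," per row/%d"%n,(d/.5/n).round(4),(rv/2/n).round(4), "mm/row",np.linalg.norm(d)/n*1000)
E
python3 - <<'E'
from h import *
plan(.462,-.1935,.23)
p=capture("wrist");Rm=cv2.Rodrigues(np.asarray(p["rvec"]))[0];t=np.asarray(p["tvec"]).ravel()
o=env.get_obs();T=R.from_quat(o["ee_rot"]).as_matrix()
print("cam in tool",T.T@(-Rm.T@t-o["position"]),"cam axes in tool\n",(T.T@Rm.T).round(3))
E
```

```text
t 1.25 pos [ 0.1285 -0.5348  0.2313] f [-0.6 -1.6  0.1] w 1.005
total shares [ 0.0026 -0.5079 -0.808 ] [-0.0002 -0.     -0.    ]  per row/8 [ 0.0003 -0.0635 -0.101 ] [-0. -0. -0.] mm/row 59.64809785172879
cam in tool [-0.14241088 -0.00097233 -0.06944005] cam axes in tool
 [[-0.    -0.272  0.962]
 [ 1.    -0.     0.   ]
 [-0.     0.962  0.272]]
```

carry_out(series=[0,-0.0635,-0.101,0,0,0,0,-0.0635,-0.101,0,0,0,0,-0.0635,-0.101,0,0,0,0,-0.0635,-0.101,0,0,0,0,-0.0635,-0.101,0,0,0,0,-0.0635,-0.101,0,0,0,0,-0.0635,-0.101,0,0,0,0,-0.0635,-0.101,0,0,0], fingers=0.0)

```text
time: 2.3
position: [0.4632, -0.1922, 0.2316]
ee_rot: [0.702, 0.083, -0.702, 0.083]
ft_force: [1.6, -1.1, 0.7]
grip_width: 0.498
```

```bash
python3 - <<'E'
from h import *
plan(.462,-.1935,.23)
p=capture("wrist"); f=p["frame"][:,:,::-1].copy()
for q in proj(p,np.r_[ring(.462,-.1935,.088,.04),ring(.462,-.1935,.124,.011)]): cv2.circle(f,tuple(int(v) for v in q),1,(0,0,255),-1)
cv2.imwrite("pics/w1.png",f)
E
```

```text
t 2.3 pos [ 0.4632 -0.1922  0.2316] f [ 1.6 -1.1  0.7] w 0.498
total shares [0.0032 0.002  0.0028] [-0.0005 -0.0003 -0.0005]  per row/8 [0.0004 0.0002 0.0004] [-0.0001 -0.     -0.0001] mm/row 0.2961091509281324
```

View pics/w1.png

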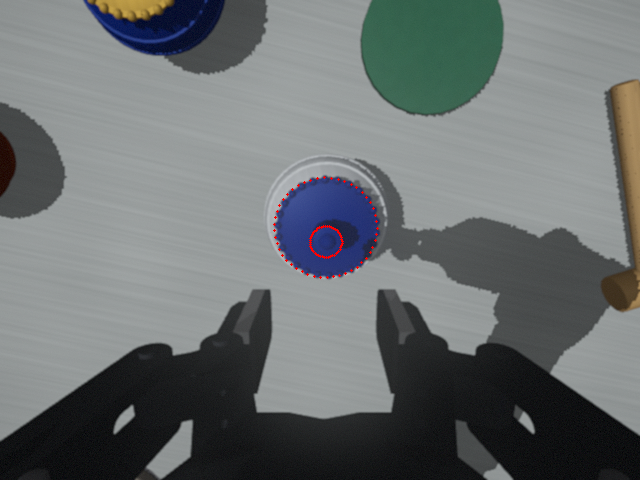

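carry_out(series=[0.04,0.001,0.0015,0,0,0,0.045,0.001,0.0015,0,0,0,0.045,0,0,0,0,0,0.045,0,0,0,0,0,0.04,0,0,0,0,0,0.03,0,0,0,0,0,0.016,0,0,0,0,0,0.006,0,0,0,0,0])

```text
time: 3.35
position: [0.4608, -0.1948, 0.0976]
ee_rot: [0.702, 0.083, -0.702, 0.083]
ft_force: [-1.1, 0.6, 0.5]
grip_width: 0.499
```

carry_out(series=[0,0,0,0,0,0,0,0,0,0,0,0,0,0,0,0,0,0,0,0,0,0,0,0,0,0,0,0,0,0,0,0,0,0,0,0,0,0,0,0,0,0,0,0,0,0,0,0], fingers=1)

```text
time: 4.35
position: [0.4614, -0.1951, 0.0984]
ee_rot: [0.703, 0.083, -0.702, 0.084]
ft_force: [0.3, -0.6, 5.1]
grip_width: 0.233
```

```bash
python3 - <<'E'
from h import *
plan(.627,-.244,.23)
for n in ("side","wrist"):
    p=capture(n); f=p["frame"][:,:,::-1].copy(); cv2.imwrite(f"pics/g1{n}.png",f)
E
```

```text
t 4.35 pos [ 0.4614 -0.1951  0.0984] f [ 0.3 -0.6  5.1] w 0.233
total shares [-0.2626  0.1727 -0.2996] [-0.0002 -0.0006 -0.0006]  per row/8 [-0.0328  0.0216 -0.0374] [-0.     -0.0001 -0.0001] mm/row 27.135118609196823
```

View pics/g1side.png

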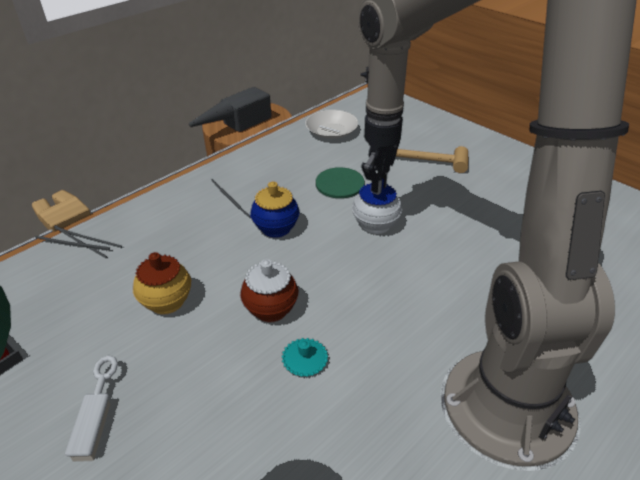

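View pics/g1wrist.png

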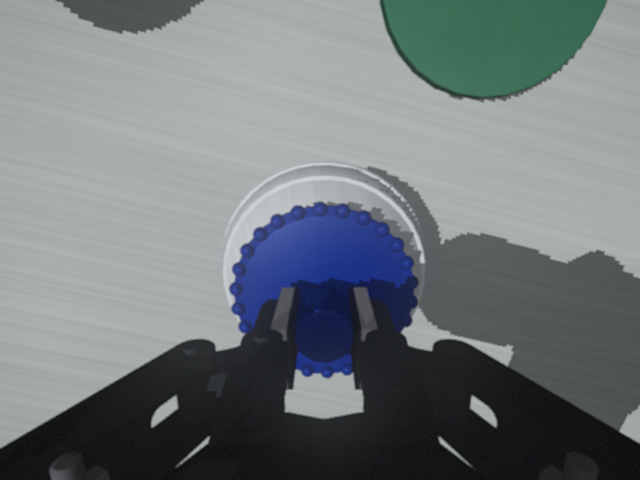

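carry_out(series=[-0.01,0,0,0,0,0,-0.025,0,0,0,0,0,-0.04,0,0,0,0,0,-0.05,0,0,0,0,0,-0.05,0,0,0,0,0,-0.04,0,0,0,0,0,-0.025,0,0,0,0,0,-0.01,0,0,0,0,0])

```text
time: 5.45
position: [0.4609, -0.1946, 0.2234]
ee_rot: [0.702, 0.083, -0.702, 0.083]
ft_force: [-0.1, 0.4, -2.0]
grip_width: 0.237
```

carry_out(series=[0,0.01,-0.02,0,0,0,0,0.022,-0.038,0,0,0,0,0.028,-0.047,0,0,0,0,0.03,-0.052,0,0,0,0,0.03,-0.052,0,0,0,0,0.024,-0.041,0,0,0,0,0.018,-0.03,0,0,0,0,0.01,-0.018,0,0,0])

```text
time: 6.45
position: [0.6266, -0.2436, 0.2204]
ee_rot: [-0.701, -0.084, 0.703, -0.083]
ft_force: [-0.2, 0.4, -1.6]
grip_width: 0.232
```

```bash
cat > look.py <<'E'
import sys
from h import *
# look.py out x y z ; overlays: jar rim / pad
def draw(f,p,P,c):
    for q in proj(p,P): cv2.circle(f,tuple(int(v) for v in q),1,c,-1)
p=capture("wrist"); f=p["frame"][:,:,::-1].copy()
pts={"pad":(.627,-.244,.012,.062)}
for a in sys.argv[2:]:
    x,y,z,r=map(float,a.split(",")); draw(f,p,ring(x,y,z,r),(0,0,255))
cv2.imwrite(f"pics/{sys.argv[1]}.png",f)
E
python3 -c "
from h import *
plan(.627,-.244,.035)"; python3 look.py w2 .627,-.244,.012,.062
```

```text
t 6.45 pos [ 0.6266 -0.2436  0.2204] f [-0.2  0.4 -1.6] w 0.232
total shares [ 0.3707  0.0016 -0.0014] [-0.0002  0.001   0.0009]  per row/8 [ 0.0463  0.0002 -0.0002] [-0.      0.0001  0.0001] mm/row 23.17076581032404
```

View pics/w2.png

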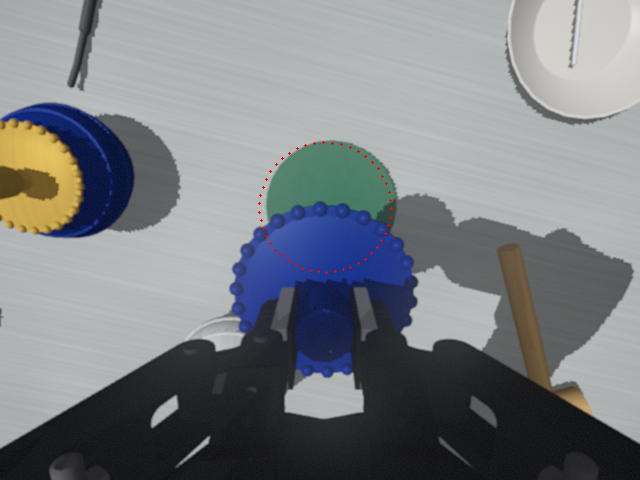

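carry_out(series=[0.03,0.004,0,0,0,0,0.055,0.004,0,0,0,0,0.07,0.002,0,0,0,0,0.07,0,0,0,0,0,0.06,0,0,0,0,0,0.04,0,0,0,0,0,0.025,0,0,0,0,0,0.01,0,0,0,0,0])

```text
time: 7.5
position: [0.6259, -0.2483, 0.0415]
ee_rot: [-0.702, -0.083, 0.703, -0.083]
ft_force: [-0.3, -0.8, -0.8]
grip_width: 0.236
```

```bash
python3 -c "
from h import *
plan(.629,-.249,.0335)"
```

```text
t 7.5 pos [ 0.6259 -0.2483  0.0415] f [-0.3 -0.8 -0.8] w 0.236
total shares [ 0.016   0.0028 -0.0057] [-0.0003  0.0009  0.0005]  per row/8 [ 0.002   0.0004 -0.0007] [-0.      0.0001  0.0001] mm/row 1.0757741765841904
```

carry_out(series=[0.003,0,0,0,0,0,0.003,0,0,0,0,0,0.003,0,0,0,0,0,0.003,0,0,0,0,0,0.002,0,0,0,0,0,0.001,0,0,0,0,0,0.001,0,0,0,0,0,0,0,0,0,0,0])

```text
time: 8.5
position: [0.6269, -0.2484, 0.0347]
ee_rot: [-0.702, -0.083, 0.702, -0.083]
ft_force: [-0.0, -0.4, -1.6]
grip_width: 0.233
```

carry_out(series=[0.002,0,0,0,0,0,0.001,0,0,0,0,0,0.001,0,0,0,0,0,0,0,0,0,0,0,0,0,0,0,0,0,0,0,0,0,0,0,0,0,0,0,0,0,0,0,0,0,0,0])

```text
time: 9.5
position: [0.627, -0.2484, 0.0335]
ee_rot: [0.702, 0.083, -0.702, 0.083]
ft_force: [-3.7, 0.3, 5.0]
grip_width: 0.231
```

Contact (force turned upward). Release to a partial opening and rise.

carry_out(series=[0,0,0,0,0,0,0,0,0,0,0,0,0,0,0,0,0,0,0,0,0,0,0,0,0,0,0,0,0,0,0,0,0,0,0,0,0,0,0,0,0,0,0,0,0,0,0,0], fingers=0)

```text
time: 10.5
position: [0.6269, -0.2484, 0.0328]
ee_rot: [-0.702, -0.083, 0.702, -0.083]
ft_force: [-0.6, 0.0, -0.4]
grip_width: 0.506
```

carry_out(series=[-0.02,0,0,0,0,0,-0.04,0,0,0,0,0,-0.06,0,0,0,0,0,-0.07,0,0,0,0,0,-0.07,0,0,0,0,0,-0.07,0,0,0,0,0,-0.05,0,0,0,0,0,-0.02,0,0,0,0,0])

```text
time: 11.5
position: [0.6281, -0.2485, 0.2368]
ee_rot: [0.704, 0.082, -0.7, 0.084]
ft_force: [0.4, 0.1, 0.1]
grip_width: 0.499
```

```bash
python3 -c "
from h import *
plan(.4335,.144,.23)"; python3 look.py w3 .629,-.249,.012,.062 .627,-.2484,.023,.04  .627,-.2484,.059,.011; python3 -c "
from h import *
cv2.imwrite('pics/s3.png',capture('scene')['frame'][:,:,::-1])"
```

```text
t 11.5 pos [ 0.6281 -0.2485  0.2368] f [0.4 0.1 0.1] w 0.499
total shares [ 0.01   -0.8543  0.195 ] [-0.0001 -0.0025 -0.0016]  per row/8 [ 0.0012 -0.1068  0.0244] [-0.     -0.0003 -0.0002] mm/row 54.7714888824444
```

View pics/w3.png

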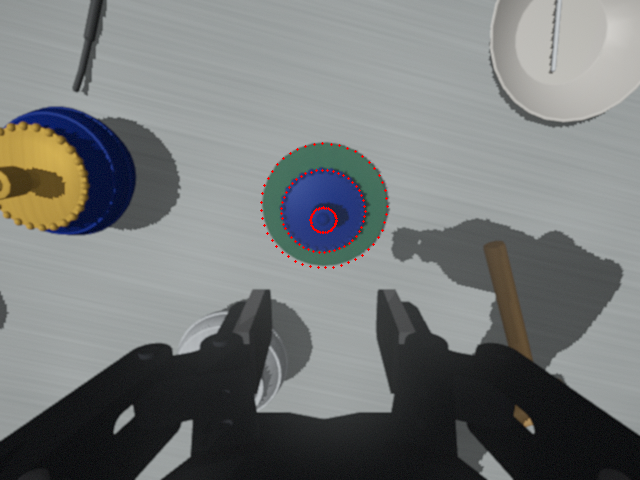

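View pics/s3.png

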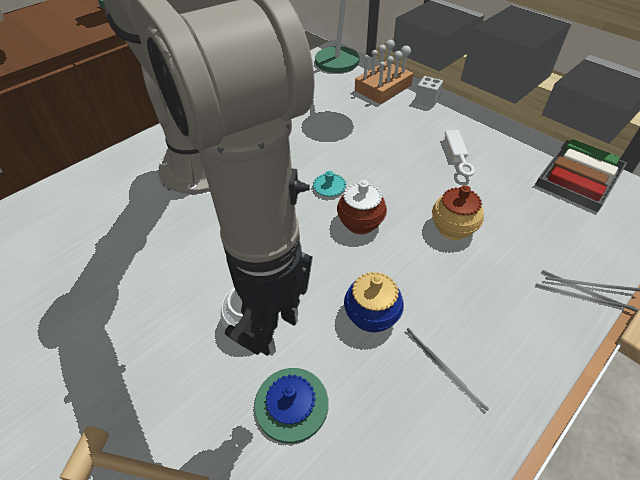

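```bash
python3 -c "
from h import *
plan(.461,-.194,.235,6)"
```

```text
t 11.6 pos [ 0.6276 -0.2485  0.2349] f [-0.  -1.7 -0.2] w 0.498
total shares [-0.0014 -0.1839  0.2985] [-0.0002 -0.0015 -0.001 ]  per row/6 [-0.0002 -0.0306  0.0498] [-0.     -0.0002 -0.0002] mm/row 29.21876501087487
```

carry_out(series=[0,-0.02,0.033,0,0,0,0,-0.03,0.05,0,0,0,0,-0.04,0.06,0,0,0,0,-0.04,0.06,0,0,0,0,-0.03,0.05,0,0,0,0,-0.016,0.03,0,0,0,0,-0.008,0.015,0,0,0,0,0,0,0,0,0])

```text
time: 12.6
position: [0.4601, -0.1937, 0.2324]
ee_rot: [-0.702, -0.083, 0.702, -0.083]
ft_force: [0.3, 0.9, -0.3]
grip_width: 0.499
```

```bash
python3 look.py w4 .461,-.1945,.085,.036 .461,-.1945,.085,.032; python3 -c "
from h import *
plan(.4335,.144,.235)"
```

```text
t 12.65 pos [ 0.4607 -0.1938  0.2324] f [ 0.4 -0.4 -0.6] w 0.498
total shares [-0.005  -0.6697 -0.105 ] [-0.0002  0.      0.0001]  per row/8 [-0.0006 -0.0837 -0.0131] [-0.  0.  0.] mm/row 42.36753925515067
```

View pics/w4.png

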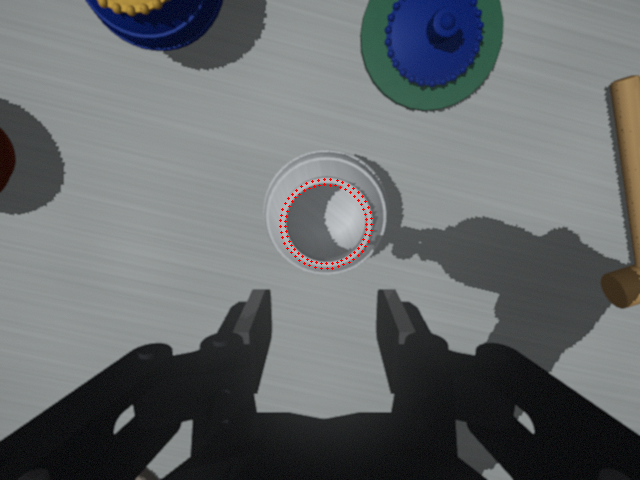

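carry_out(series=[0,-0.04,-0.006,0,0,0,0,-0.08,-0.012,0,0,0,0,-0.11,-0.018,0,0,0,0,-0.12,-0.019,0,0,0,0,-0.12,-0.019,0,0,0,0,-0.1,-0.016,0,0,0,0,-0.07,-0.011,0,0,0,0,-0.03,-0.004,0,0,0])

```text
time: 13.65
position: [0.4318, 0.1491, 0.233]
ee_rot: [-0.702, -0.086, 0.702, -0.085]
ft_force: [-0.0, -1.4, 0.4]
grip_width: 0.496
```

```bash
python3 look.py w5 .4335,.144,.088,.04 .4335,.144,.124,.011; python3 -c "
from h import *
plan(.4335,.144,.098)"
```

```text
t 13.7 pos [0.4315 0.1505 0.233 ] f [-0.2  1.6  0.7] w 0.502
total shares [ 0.27    0.0145 -0.0005] [ 0.004  -0.0003  0.0018]  per row/8 [ 0.0337  0.0018 -0.0001] [ 0.0005 -0.      0.0002] mm/row 16.897938817327557
```

View pics/w5.png

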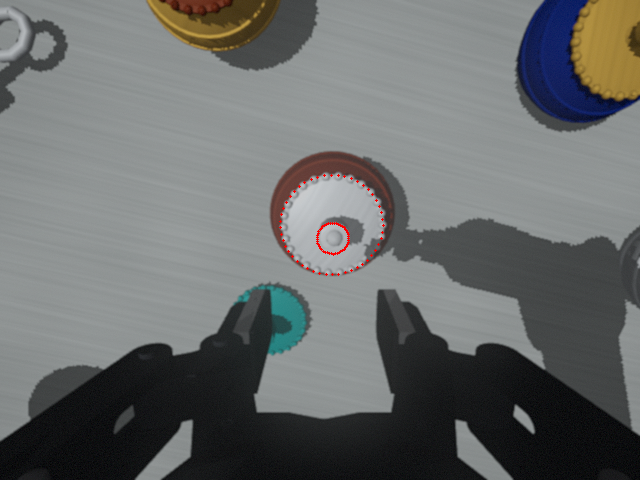

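carry_out(series=[0.04,0.007,0,0.002,0,0,0.045,0.007,0,0.002,0,0,0.045,0,0,0,0,0,0.045,0,0,0,0,0,0.04,0,0,0,0,0,0.03,0,0,0,0,0,0.018,0,0,0,0,0,0.006,0,0,0,0,0])

```text
time: 14.7
position: [0.4348, 0.1376, 0.098]
ee_rot: [-0.702, -0.08, 0.703, -0.08]
ft_force: [1.2, -0.2, 0.4]
grip_width: 0.496
```

carry_out(series=[0,0,0,0,0,0,0,0,0,0,0,0,0,0,0,0,0,0,0,0,0,0,0,0,0,0,0,0,0,0,0,0,0,0,0,0,0,0,0,0,0,0,0,0,0,0,0,0], fingers=1)

```text
time: 15.7
position: [0.4354, 0.138, 0.0989]
ee_rot: [0.703, 0.081, -0.702, 0.08]
ft_force: [-0.2, 2.3, 5.6]
grip_width: 0.231
```

carry_out(series=[-0.01,0,0,0,0,0,-0.025,0,0,0,0,0,-0.04,0,0,0,0,0,-0.05,0,0,0,0,0,-0.05,0,0,0,0,0,-0.04,0,0,0,0,0,-0.03,0,0,0,0,0,-0.015,0,0,0,0,0])

```text
time: 16.7
position: [0.435, 0.1373, 0.2291]
ee_rot: [0.703, 0.08, -0.702, 0.08]
ft_force: [-1.0, -0.2, -2.0]
grip_width: 0.238
```

```bash
python3 look.py w6 ; python3 -c "
from h import *
plan(.461,-.1945,.225)"
```

```text
t 16.75 pos [0.4354 0.1375 0.2296] f [-0.6  0.4  0.2] w 0.234
total shares [0.0092 0.6584 0.1   ] [-0.0043 -0.0009 -0.0001]  per row/8 [0.0011 0.0823 0.0125] [-0.0005 -0.0001 -0.    ] mm/row 41.623427617834516
```

View pics/w6.png

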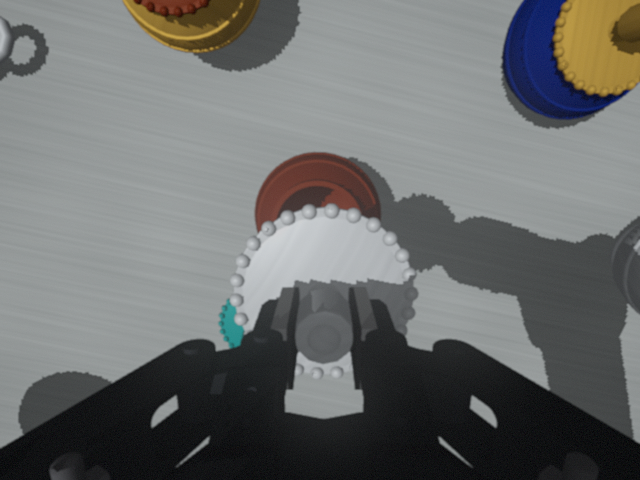

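carry_out(series=[0,0.05,0.0075,-0.002,0,0,0,0.1,0.015,-0.0023,0,0,0,0.12,0.018,0,0,0,0,0.12,0.018,0,0,0,0,0.12,0.018,0,0,0,0,0.09,0.0145,0,0,0,0,0.045,0.007,0,0,0,0,0.0134,0.002,0,0,0])

```text
time: 17.75
position: [0.4621, -0.1961, 0.2272]
ee_rot: [-0.702, -0.083, 0.703, -0.082]
ft_force: [0.1, 0.4, -0.9]
grip_width: 0.238
```

carry_out(series=[0,0,0,0,0,0,0,0,0,0,0,0,0.02,0,0,0,0,0,0.04,0,0,0,0,0,0.05,0,0,0,0,0,0.04,0,0,0,0,0,0.02,0,0,0,0,0,0,0,0,0,0,0])

```text
time: 18.75
position: [0.4625, -0.1938, 0.1426]
ee_rot: [-0.702, -0.084, 0.703, -0.083]
ft_force: [-0.6, -0.1, -0.7]
grip_width: 0.234
```

```bash
python3 look.py w7 .461,-.1945,.085,.036 ; python3 -c "
from h import *
plan(.461,-.1945,.100)"
```

```text
t 18.8 pos [ 0.4631 -0.1941  0.1434] f [-0.  -0.6 -1.5] w 0.239
total shares [ 0.0869 -0.0002  0.0044] [ 0.0004 -0.0001 -0.    ]  per row/8 [ 0.0109 -0.      0.0005] [ 0. -0. -0.] mm/row 5.436002133670184
```

View pics/w7.png

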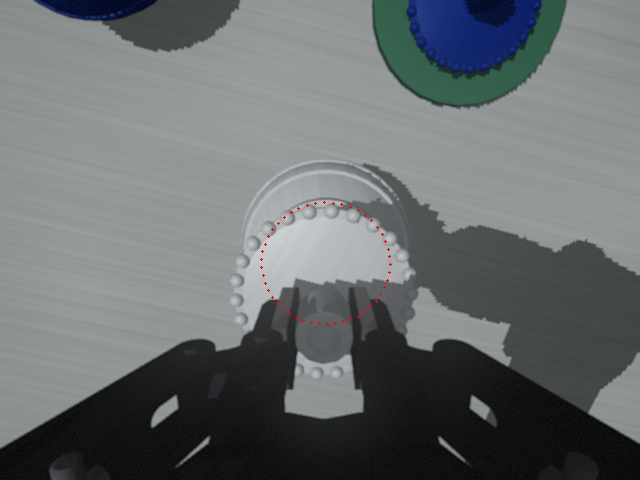

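carry_out(series=[0.016,0,0.002,0,0,0,0.02,0,0.001,0,0,0,0.02,0,0,0,0,0,0.014,0,0,0,0,0,0.008,0,0,0,0,0,0.005,0,0,0,0,0,0.003,0,0,0,0,0,0,0,0,0,0,0])

```text
time: 19.8
position: [0.4616, -0.1947, 0.1004]
ee_rot: [0.702, 0.083, -0.702, 0.083]
ft_force: [-0.5, -0.4, -1.5]
grip_width: 0.238
```

```bash
python3 -c "
from h import *
plan(.461,-.1945,.0987)"
```

```text
t 19.8 pos [ 0.4616 -0.1947  0.1004] f [-0.5 -0.4 -1.5] w 0.238
total shares [ 0.0034 -0.0008  0.0011] [ 0.0001 -0.0001 -0.0001]  per row/8 [ 0.0004 -0.0001  0.0001] [ 0. -0. -0.] mm/row 0.2257367631079224
```

carry_out(series=[0.002,0,0,0,0,0,0.001,0,0,0,0,0,0.001,0,0,0,0,0,0,0,0,0,0,0,0,0,0,0,0,0,0,0,0,0,0,0,0,0,0,0,0,0,0,0,0,0,0,0])

```text
time: 20.8
position: [0.4616, -0.1948, 0.0989]
ee_rot: [0.702, 0.083, -0.702, 0.084]
ft_force: [-2.0, 1.4, 5.9]
grip_width: 0.236
```

carry_out(series=[0,0,0,0,0,0,0,0,0,0,0,0,0,0,0,0,0,0,0,0,0,0,0,0,0,0,0,0,0,0,0,0,0,0,0,0,0,0,0,0,0,0,0,0,0,0,0,0], fingers=0)

```text
time: 21.8
position: [0.4615, -0.1947, 0.0983]
ee_rot: [-0.702, -0.083, 0.702, -0.083]
ft_force: [-0.6, 0.1, -0.5]
grip_width: 0.496
```

carry_out(series=[-0.015,0,0,0,0,0,-0.025,0,0,0,0,0,-0.04,0,0,0,0,0,-0.06,0,0,0,0,0,-0.06,0,0,0,0,0,-0.04,0,0,0,0,0,-0.02,0,0,0,0,0,0,0,0,0,0,0])

```text
time: 22.8
position: [0.4619, -0.1949, 0.2291]
ee_rot: [0.703, 0.083, -0.702, 0.084]
ft_force: [-0.1, 0.5, 0.2]
grip_width: 0.495
```

```bash
python3 look.py w8 .461,-.1945,.088,.04 .461,-.1945,.124,.011; python3 -c "
from h import *
plan(.4335,.144,.23)"
```

```text
t 22.85 pos [ 0.4613 -0.1946  0.2282] f [-0.4 -0.7  0.3] w 0.502
total shares [-0.0036 -0.6715 -0.1046] [0.0001 0.0001 0.    ]  per row/8 [-0.0005 -0.0839 -0.0131] [0. 0. 0.] mm/row 42.47414422907741
```

View pics/w8.png

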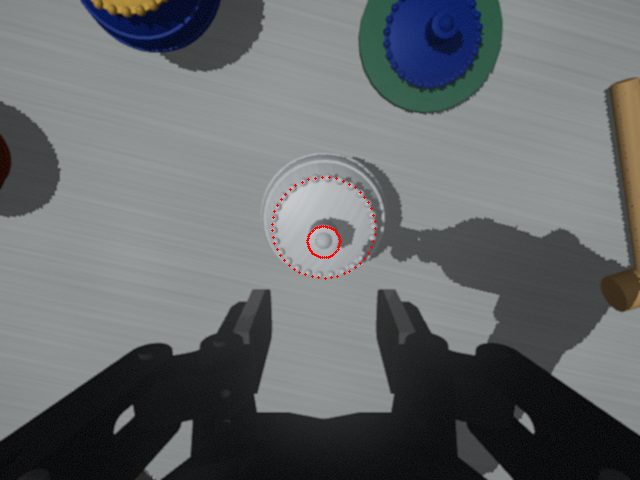

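carry_out(series=[0,-0.05,-0.0075,0,0,0,0,-0.1,-0.015,0,0,0,0,-0.12,-0.019,0,0,0,0,-0.12,-0.019,0,0,0,0,-0.12,-0.019,0,0,0,0,-0.1,-0.016,0,0,0,0,-0.05,-0.008,0,0,0,0,-0.0115,-0.001,0,0,0])

```text
time: 23.85
position: [0.4324, 0.1457, 0.2274]
ee_rot: [-0.701, -0.085, 0.703, -0.085]
ft_force: [-0.2, -0.0, -1.2]
grip_width: 0.497
```

carry_out(series=[0,0,0,0,0,0,0,0,0,0,0,0,0,0,0,0,0,0,0,0,0,0,0,0,0,0,0,0,0,0,0,0,0,0,0,0,0,0,0,0,0,0,0,0,0,0,0,0])

```text
time: 24.85
position: [0.4336, 0.144, 0.2283]
ee_rot: [-0.702, -0.083, 0.702, -0.083]
ft_force: [-0.9, -0.8, 0.6]
grip_width: 0.502
```

```bash
python3 look.py w9 .4335,.144,.085,.036 .4335,.144,.0475,.054; python3 -c "
from h import *
plan(.592,.279,.23)"
```

```text
t 24.9 pos [0.4336 0.144  0.2283] f [0.2 0.6 1.1] w 0.504
total shares [-0.0034 -0.1883 -0.3712] [0.0002 0.     0.    ]  per row/8 [-0.0004 -0.0235 -0.0464] [0. 0. 0.] mm/row 26.01471826084293
```

View pics/w9.png

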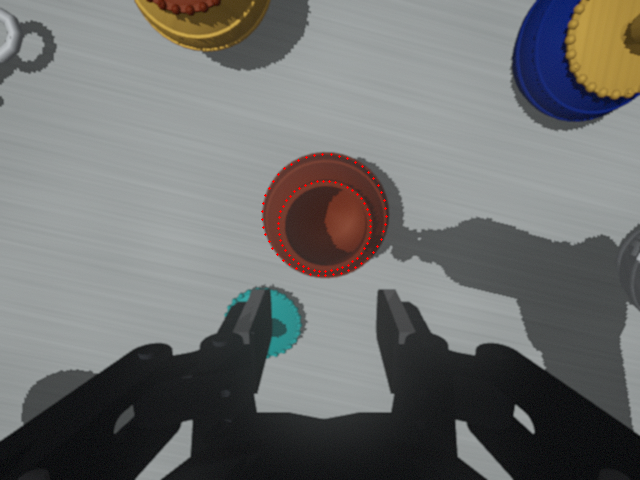

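carry_out(series=[0,-0.013,-0.025,0,0,0,0,-0.028,-0.055,0,0,0,0,-0.038,-0.075,0,0,0,0,-0.04,-0.08,0,0,0,0,-0.035,-0.07,0,0,0,0,-0.023,-0.045,0,0,0,0,-0.011,-0.021,0,0,0,0,0,0,0,0,0])

```text
time: 25.9
position: [0.5924, 0.2803, 0.2271]
ee_rot: [-0.702, -0.084, 0.703, -0.083]
ft_force: [-0.4, -0.5, 0.1]
grip_width: 0.498
```

carry_out(series=[0,0,0,0,0,0,0,0,0,0,0,0,0,0,0,0,0,0,0,0,0,0,0,0,0,0,0,0,0,0,0,0,0,0,0,0,0,0,0,0,0,0,0,0,0,0,0,0])

```text
time: 26.9
position: [0.592, 0.2788, 0.2283]
ee_rot: [-0.702, -0.083, 0.702, -0.083]
ft_force: [0.2, -1.5, -0.7]
grip_width: 0.501
```

```bash
python3 look.py w10 .592,.279,.088,.04 .592,.279,.124,.011; python3 -c "
from h import *
plan(.592,.279,.098)"
```

```text
t 26.95 pos [0.592  0.2788 0.2282] f [ 0.5 -1.1  0.5] w 0.504
total shares [ 2.605e-01 -4.000e-04 -2.000e-04] [ 0.0001  0.     -0.    ]  per row/8 [ 0.0326 -0.0001 -0.    ] [ 0.  0. -0.] mm/row 16.280050133167187
```

View pics/w10.png

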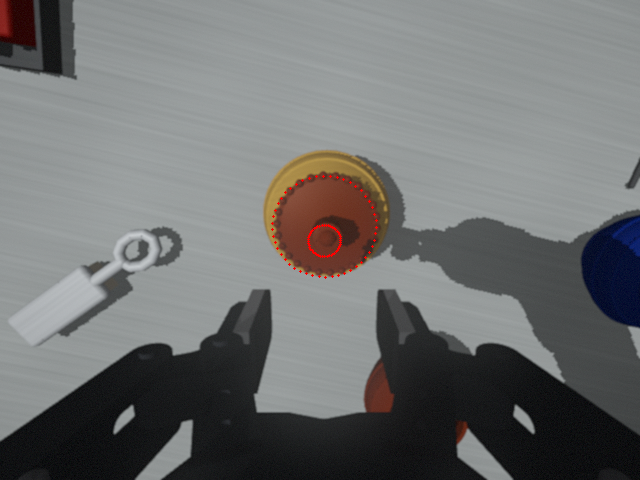

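carry_out(series=[0.04,0.003,-0.003,0,0,0,0.045,0,0,0,0,0,0.045,0,0,0,0,0,0.045,0,0,0,0,0,0.04,0,0,0,0,0,0.03,0,0,0,0,0,0.0155,0,0,0,0,0,0,0,0,0,0,0])

```text
time: 27.95
position: [0.5937, 0.2775, 0.0977]
ee_rot: [-0.702, -0.083, 0.702, -0.083]
ft_force: [0.4, -0.9, 0.2]
grip_width: 0.495
```

carry_out(series=[0,0,0,0,0,0,0,0,0,0,0,0,0,0,0,0,0,0,0,0,0,0,0,0,0,0,0,0,0,0,0,0,0,0,0,0,0,0,0,0,0,0,0,0,0,0,0,0], fingers=1)

```text
time: 28.95
position: [0.5946, 0.2777, 0.0991]
ee_rot: [0.703, 0.083, -0.701, 0.083]
ft_force: [-0.1, -1.8, 5.9]
grip_width: 0.238
```

carry_out(series=[-0.01,0,0,0,0,0,-0.025,0,0,0,0,0,-0.04,0,0,0,0,0,-0.05,0,0,0,0,0,-0.05,0,0,0,0,0,-0.045,0,0,0,0,0,-0.03,0,0,0,0,0,-0.01,0,0,0,0,0])

```text
time: 29.95
position: [0.5939, 0.2781, 0.229]
ee_rot: [0.703, 0.084, -0.702, 0.083]
ft_force: [-1.1, 0.6, -1.6]
grip_width: 0.236
```

```bash
python3 look.py w11 .593,.278,.085,.036; python3 -c "
from h import *
plan(.4335,.143,.225)"
```

```text
t 30.0 pos [0.5939 0.278  0.2289] f [-0.2 -0.3 -1.3] w 0.231
total shares [0.0074 0.1873 0.3752] [ 0.0002 -0.0005  0.0002]  per row/8 [0.0009 0.0234 0.0469] [ 0.     -0.0001  0.    ] mm/row 26.21067545500534
```

View pics/w11.png

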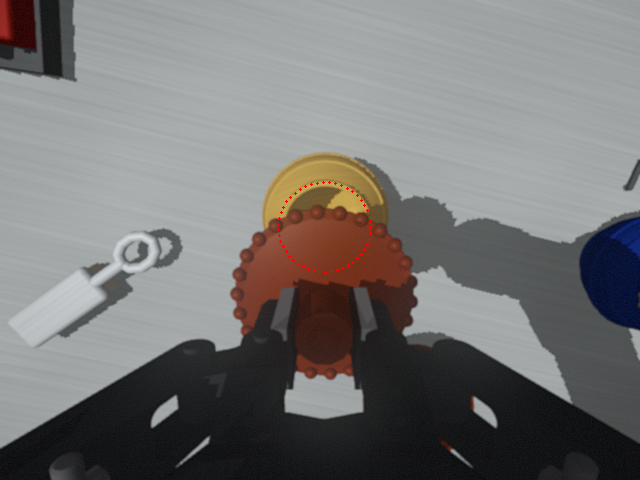

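Holding copper; move to the copper jar.

carry_out(series=[0,0.013,0.027,0,0,0,0,0.028,0.056,0,0,0,0,0.038,0.075,0,0,0,0,0.039,0.078,0,0,0,0,0.035,0.07,0,0,0,0,0.023,0.047,0,0,0,0,0.011,0.022,0,0,0,0,0,0,0,0,0])

```text
time: 31.0
position: [0.4332, 0.1425, 0.2278]
ee_rot: [-0.702, -0.083, 0.702, -0.083]
ft_force: [0.8, 0.4, -0.9]
grip_width: 0.232
```

carry_out(series=[0,0,0,0,0,0,0,0,0,0,0,0,0.02,0,0,0,0,0,0.04,0,0,0,0,0,0.05,0,0,0,0,0,0.04,0,0,0,0,0,0.02,0,0,0,0,0,0,0,0,0,0,0])

```text
time: 32.0
position: [0.4329, 0.1428, 0.1423]
ee_rot: [-0.701, -0.084, 0.703, -0.084]
ft_force: [-0.1, -0.2, -1.1]
grip_width: 0.236
```

```bash
python3 look.py w12 .4335,.143,.085,.036  .4335,.143,.0475,.054; python3 -c "
from h import *
plan(.4335,.143,.1)"
```

```text
t 32.05 pos [0.4335 0.1431 0.1431] f [-0.1  0.  -2.7] w 0.234
total shares [0.0861 0.0001 0.0001] [0.0002 0.     0.0001]  per row/8 [0.0108 0.     0.    ] [0. 0. 0.] mm/row 5.381942538261348
```

View pics/w12.png

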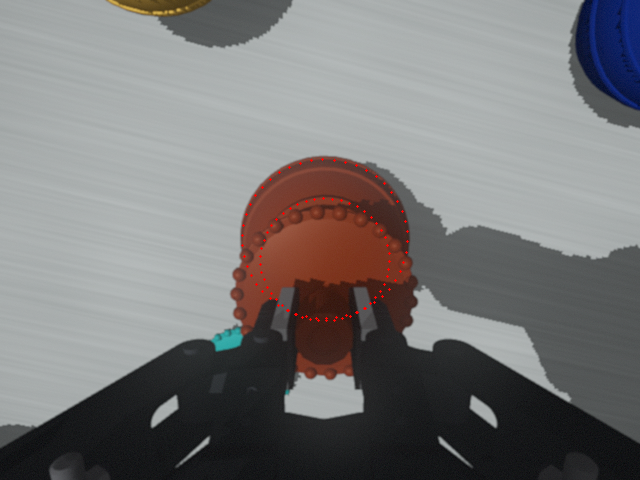

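carry_out(series=[0.016,0,0,0,0,0,0.02,0,0,0,0,0,0.02,0,0,0,0,0,0.014,0,0,0,0,0,0.008,0,0,0,0,0,0.005,0,0,0,0,0,0.003,0,0,0,0,0,0,0,0,0,0,0])

```text
time: 33.05
position: [0.4335, 0.1429, 0.1001]
ee_rot: [0.702, 0.083, -0.702, 0.083]
ft_force: [-0.1, -0.6, -0.9]
grip_width: 0.234
```

carry_out(series=[0.002,0,0,0,0,0,0.001,0,0,0,0,0,0.001,0,0,0,0,0,0,0,0,0,0,0,0,0,0,0,0,0,0,0,0,0,0,0,0,0,0,0,0,0,0,0,0,0,0,0])

```text
time: 34.05
position: [0.4337, 0.143, 0.099]
ee_rot: [0.702, 0.083, -0.702, 0.083]
ft_force: [-2.0, -0.8, 6.4]
grip_width: 0.236
```

carry_out(series=[0,0,0,0,0,0,0,0,0,0,0,0,0,0,0,0,0,0,0,0,0,0,0,0,0,0,0,0,0,0,0,0,0,0,0,0,0,0,0,0,0,0,0,0,0,0,0,0], fingers=0)

```text
time: 35.05
position: [0.4334, 0.1429, 0.098]
ee_rot: [-0.702, -0.083, 0.702, -0.083]
ft_force: [-0.8, -0.1, 0.3]
grip_width: 0.501
```

carry_out(series=[-0.015,0,0,0,0,0,-0.025,0,0,0,0,0,-0.04,0,0,0,0,0,-0.06,0,0,0,0,0,-0.06,0,0,0,0,0,-0.04,0,0,0,0,0,-0.02,0,0,0,0,0,0,0,0,0,0,0])

```text
time: 36.05
position: [0.4338, 0.143, 0.2288]
ee_rot: [0.703, 0.083, -0.702, 0.083]
ft_force: [-0.2, -0.0, -0.4]
grip_width: 0.495
```

```bash
python3 look.py w13 .4335,.143,.088,.04 .4335,.143,.124,.011; python3 -c "
from h import *
plan(.611,-.0223,.23)"
```

```text
t 36.1 pos [0.4332 0.1428 0.2279] f [0.7 0.8 0. ] w 0.501
total shares [-0.0041  0.4042 -0.2683] [ 0.0001  0.0001 -0.0001]  per row/8 [-0.0005  0.0505 -0.0335] [ 0.  0. -0.] mm/row 30.324096718630706
```

View pics/w13.png

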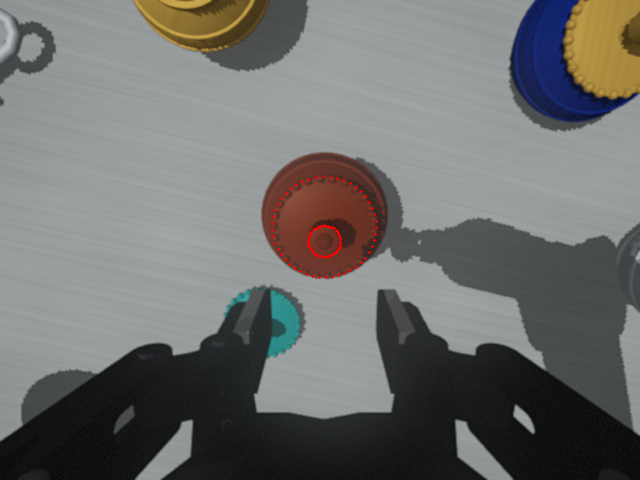

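Copper seated. On to the gilt cover on the blue jar.

carry_out(series=[0,0.028,-0.018,0,0,0,0,0.06,-0.04,0,0,0,0,0.08,-0.053,0,0,0,0,0.085,-0.057,0,0,0,0,0.075,-0.05,0,0,0,0,0.05,-0.033,0,0,0,0,0.026,-0.017,0,0,0,0,0,0,0,0,0])

```text
time: 37.1
position: [0.611, -0.0234, 0.2268]
ee_rot: [-0.702, -0.083, 0.703, -0.083]
ft_force: [-0.8, 0.4, -0.4]
grip_width: 0.499
```

carry_out(series=[0,0,0,0,0,0,0,0,0,0,0,0,0,0,0,0,0,0,0,0,0,0,0,0,0,0,0,0,0,0,0,0,0,0,0,0,0,0,0,0,0,0,0,0,0,0,0,0])

```text
time: 38.1
position: [0.611, -0.0222, 0.228]
ee_rot: [-0.702, -0.083, 0.702, -0.083]
ft_force: [-0.1, 0.6, 0.3]
grip_width: 0.503
```

```bash
python3 look.py w14 .611,-.0223,.088,.04 .611,-.0223,.124,.011; python3 -c "
from h import *
plan(.611,-.0223,.098)"
```

```text
t 38.15 pos [ 0.611  -0.0221  0.228 ] f [1.2 0.5 0.4] w 0.5
total shares [2.6e-01 3.0e-04 1.0e-04] [0.0001 0.     0.    ]  per row/8 [0.0325 0.     0.    ] [0. 0. 0.] mm/row 16.248293250517754
```

View pics/w14.png

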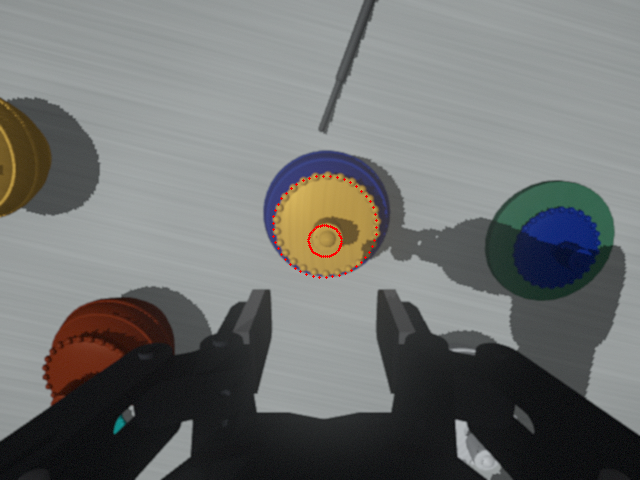

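carry_out(series=[0.04,0.003,-0.003,0,0,0,0.045,0,0,0,0,0,0.045,0,0,0,0,0,0.045,0,0,0,0,0,0.04,0,0,0,0,0,0.03,0,0,0,0,0,0.015,0,0,0,0,0,0,0,0,0,0,0])

```text
time: 39.15
position: [0.6127, -0.0233, 0.0978]
ee_rot: [-0.702, -0.083, 0.702, -0.083]
ft_force: [0.2, -0.6, 0.0]
grip_width: 0.503
```

carry_out(series=[0,0,0,0,0,0,0,0,0,0,0,0,0,0,0,0,0,0,0,0,0,0,0,0,0,0,0,0,0,0,0,0,0,0,0,0,0,0,0,0,0,0,0,0,0,0,0,0], fingers=1)

```text
time: 40.15
position: [0.6137, -0.0235, 0.0992]
ee_rot: [0.703, 0.083, -0.701, 0.084]
ft_force: [0.9, -1.3, 4.7]
grip_width: 0.232
```

carry_out(series=[-0.01,0,0,0,0,0,-0.025,0,0,0,0,0,-0.04,0,0,0,0,0,-0.05,0,0,0,0,0,-0.05,0,0,0,0,0,-0.045,0,0,0,0,0,-0.03,0,0,0,0,0,-0.01,0,0,0,0,0])

```text
time: 41.15
position: [0.6131, -0.023, 0.229]
ee_rot: [0.703, 0.083, -0.702, 0.083]
ft_force: [-0.5, 0.3, -1.2]
grip_width: 0.236
```

```bash
python3 look.py w15 .6125,-.024,.085,.036; python3 -c "
from h import *
plan(.5935,.278,.225)"
```

```text
t 41.2 pos [ 0.6131 -0.0231  0.2289] f [ 1.4  0.3 -0.1] w 0.236
total shares [ 0.0079 -0.5946 -0.1031] [ 0.0002 -0.0005 -0.0001]  per row/8 [ 0.001  -0.0743 -0.0129] [ 0.     -0.0001 -0.    ] mm/row 37.71903596820277
```

View pics/w15.png

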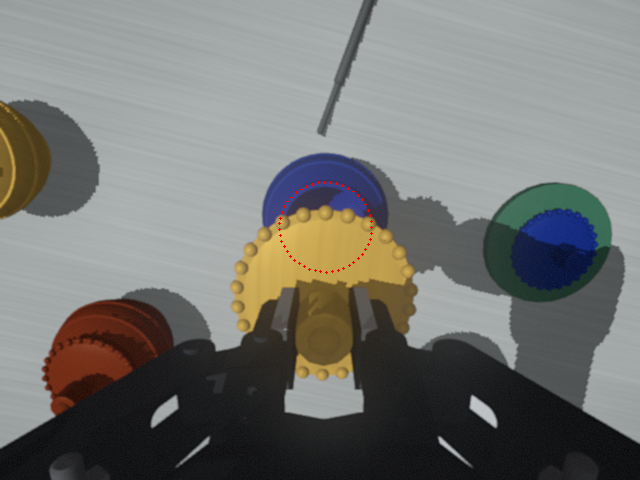

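carry_out(series=[0,-0.04,-0.007,0,0,0,0,-0.085,-0.015,0,0,0,0,-0.11,-0.019,0,0,0,0,-0.12,-0.02,0,0,0,0,-0.11,-0.019,0,0,0,0,-0.08,-0.015,0,0,0,0,-0.04,-0.007,0,0,0,0,-0.0095,-0.001,0,0,0])

```text
time: 42.2
position: [0.5921, 0.2793, 0.2272]
ee_rot: [-0.701, -0.084, 0.703, -0.084]
ft_force: [0.7, -0.5, -1.7]
grip_width: 0.238
```

carry_out(series=[0,0,0,0,0,0,0,0,0,0,0,0,0.02,0,0,0,0,0,0.04,0,0,0,0,0,0.05,0,0,0,0,0,0.04,0,0,0,0,0,0.02,0,0,0,0,0,0,0,0,0,0,0])

```text
time: 43.2
position: [0.5929, 0.2769, 0.1421]
ee_rot: [-0.702, -0.083, 0.703, -0.083]
ft_force: [-0.5, 0.0, -1.4]
grip_width: 0.235
```

```bash
python3 look.py w16 .5935,.278,.085,.036  .5935,.278,.0475,.054; python3 -c "
from h import *
plan(.5935,.278,.1)"
```

```text
t 43.25 pos [0.5935 0.2775 0.1432] f [ 0.1  0.2 -0.5] w 0.238
total shares [ 0.0863 -0.001  -0.0003] [-0.0002 -0.0001  0.    ]  per row/8 [ 0.0108 -0.0001 -0.    ] [-0. -0.  0.] mm/row 5.396721043634407
```

View pics/w16.png

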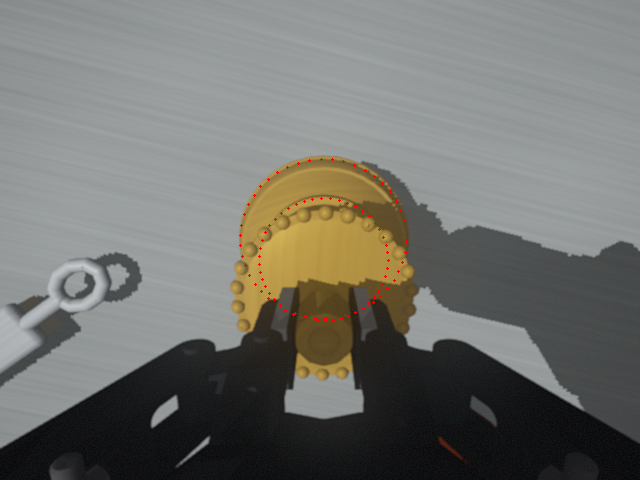

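carry_out(series=[0.016,0,0,0,0,0,0.02,0,0,0,0,0,0.02,0,0,0,0,0,0.014,0,0,0,0,0,0.008,0,0,0,0,0,0.005,0,0,0,0,0,0.003,0,0,0,0,0,0,0,0,0,0,0])

```text
time: 44.25
position: [0.5933, 0.2778, 0.1002]
ee_rot: [0.702, 0.083, -0.702, 0.083]
ft_force: [0.7, -0.3, -0.9]
grip_width: 0.233
```

carry_out(series=[0.002,0,0,0,0,0,0.001,0,0,0,0,0,0.001,0,0,0,0,0,0,0,0,0,0,0,0,0,0,0,0,0,0,0,0,0,0,0,0,0,0,0,0,0,0,0,0,0,0,0])

```text
time: 45.25
position: [0.5935, 0.2779, 0.0992]
ee_rot: [0.703, 0.083, -0.702, 0.083]
ft_force: [-1.4, -1.4, 5.6]
grip_width: 0.239
```

carry_out(series=[0,0,0,0,0,0,0,0,0,0,0,0,0,0,0,0,0,0,0,0,0,0,0,0,0,0,0,0,0,0,0,0,0,0,0,0,0,0,0,0,0,0,0,0,0,0,0,0], fingers=0)

```text
time: 46.25
position: [0.5932, 0.2778, 0.0981]
ee_rot: [0.702, 0.083, -0.702, 0.083]
ft_force: [0.5, 0.6, -0.2]
grip_width: 0.497
```

carry_out(series=[-0.015,0,0,0,0,0,-0.025,0,0,0,0,0,-0.04,0,0,0,0,0,-0.06,0,0,0,0,0,-0.06,0,0,0,0,0,-0.04,0,0,0,0,0,-0.02,0,0,0,0,0,0,0,0,0,0,0])

```text
time: 47.25
position: [0.5935, 0.2781, 0.2291]
ee_rot: [0.703, 0.084, -0.702, 0.083]
ft_force: [0.9, 0.5, -0.2]
grip_width: 0.497
```

```bash
python3 look.py w17 .5935,.278,.088,.04 .5935,.278,.124,.011; python3 -c "
from h import *
plan(.6125,-.0235,.23)
plan(.627,-.2484,.23)"
```

```text
t 47.3 pos [0.5931 0.2777 0.2279] f [ 0.4 -0.4 -0.3] w 0.5
total shares [-0.004   0.5948  0.1035] [ 0.0001  0.0001 -0.0001]  per row/8 [-0.0005  0.0743  0.0129] [ 0.  0. -0.] mm/row 37.73274917205356
t 47.3 pos [0.5931 0.2777 0.2279] f [ 0.4 -0.4 -0.3] w 0.5
total shares [-0.0039  1.0388  0.1807] [ 0.0001  0.0001 -0.0001]  per row/8 [-0.0005  0.1299  0.0226] [ 0.  0. -0.] mm/row 65.9032309086895
```

View pics/w17.png

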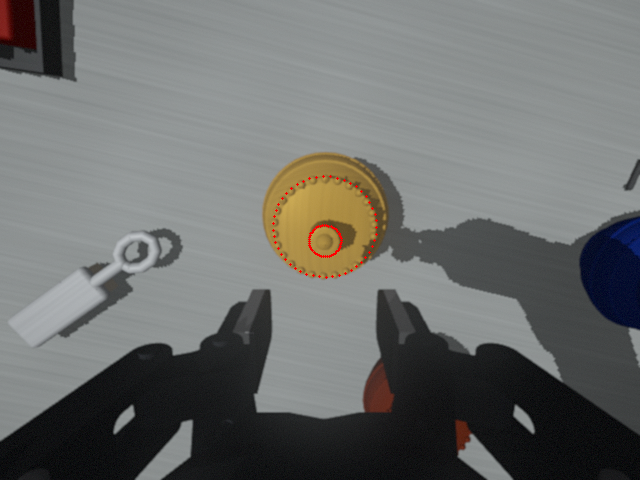

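Gilt seated. Over the blue jar for a look.

carry_out(series=[0,0.04,0.007,0,0,0,0,0.085,0.015,0,0,0,0,0.11,0.019,0,0,0,0,0.12,0.021,0,0,0,0,0.11,0.019,0,0,0,0,0.08,0.014,0,0,0,0,0.04,0.007,0,0,0,0,0.01,0.0015,0,0,0])

```text
time: 48.3
position: [0.6122, -0.0253, 0.2274]
ee_rot: [-0.702, -0.083, 0.703, -0.082]
ft_force: [-0.5, 0.7, -0.8]
grip_width: 0.502
```

carry_out(series=[0,0,0,0,0,0,0,0,0,0,0,0,0,0,0,0,0,0,0,0,0,0,0,0,0,0,0,0,0,0,0,0,0,0,0,0,0,0,0,0,0,0,0,0,0,0,0,0])

```text
time: 49.3
position: [0.6126, -0.0236, 0.228]
ee_rot: [-0.702, -0.083, 0.702, -0.083]
ft_force: [0.5, 0.1, 0.6]
grip_width: 0.501
```

```bash
python3 look.py w18 .6125,-.0235,.085,.036 .6125,-.0235,.0475,.054; python3 -c "
from h import *
plan(.627,-.2484,.23)"
```

```text
t 49.35 pos [ 0.6126 -0.0236  0.228 ] f [-0.2  0.3 -0. ] w 0.5
total shares [-0.004   0.4438  0.0773] [0.0001 0.     0.    ]  per row/8 [-0.0005  0.0555  0.0097] [0. 0. 0.] mm/row 28.15963818318029
```

View pics/w18.png

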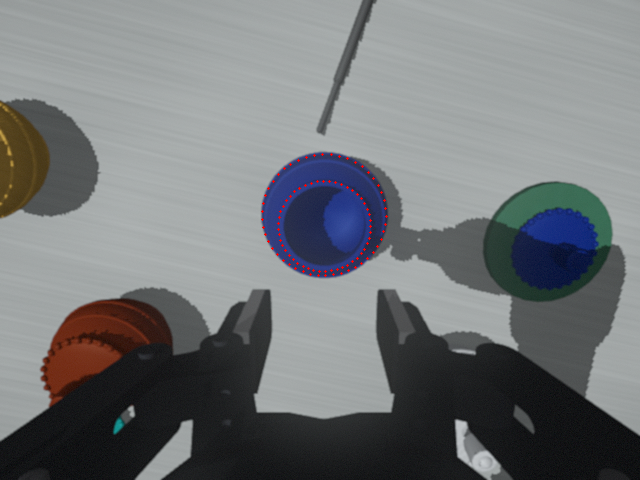

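Blue jar confirmed at (.6125, -.0235). Now to the pad.

carry_out(series=[0,0.03,0.005,0,0,0,0,0.065,0.011,0,0,0,0,0.085,0.015,0,0,0,0,0.09,0.016,0,0,0,0,0.085,0.015,0,0,0,0,0.06,0.01,0,0,0,0,0.0285,0.005,0,0,0,0,0,0,0,0,0])

```text
time: 50.35
position: [0.6267, -0.2495, 0.2276]
ee_rot: [-0.702, -0.083, 0.702, -0.083]
ft_force: [0.1, 0.4, 0.3]
grip_width: 0.501
```

carry_out(series=[0,0,0,0,0,0,0,0,0,0,0,0,0.03,0,0,0,0,0,0.05,0,0,0,0,0,0.055,0,0,0,0,0,0.045,0,0,0,0,0,0.02,0,0,0,0,0,0,0,0,0,0,0])

```text
time: 51.35
position: [0.6265, -0.2477, 0.127]
ee_rot: [-0.702, -0.084, 0.703, -0.083]
ft_force: [-0.5, 0.1, 1.1]
grip_width: 0.496
```

```bash
python3 look.py w19 .627,-.2484,.023,.04 .627,-.2484,.059,.011; python3 -c "
from h import *
plan(.627,-.2484,.033)"
```

```text
t 51.4 pos [ 0.6273 -0.248   0.1282] f [-0.5 -0.3 -0.4] w 0.502
total shares [0.1904 0.0007 0.0008] [ 0.0003 -0.0001 -0.    ]  per row/8 [0.0238 0.0001 0.0001] [ 0. -0. -0.] mm/row 11.898645412476194
```

View pics/w19.png

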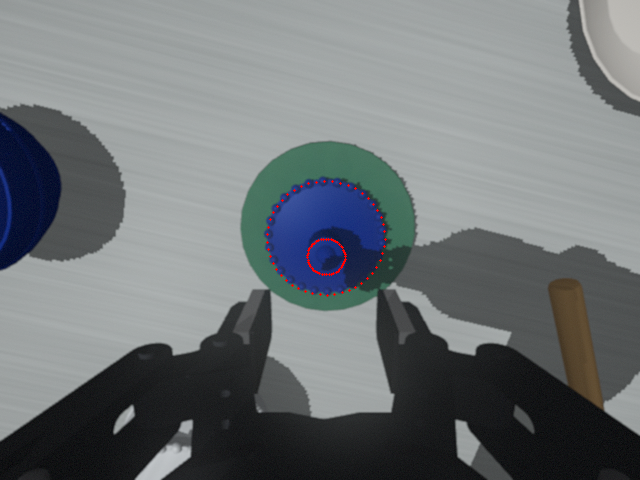

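Aligned. Descend, grasp, lift.

carry_out(series=[0.025,0,0,0,0,0,0.035,0,0,0,0,0,0.04,0,0,0,0,0,0.035,0,0,0,0,0,0.028,0,0,0,0,0,0.018,0,0,0,0,0,0.009,0,0,0,0,0,0,0,0,0,0,0])

```text
time: 52.4
position: [0.6273, -0.2482, 0.0331]
ee_rot: [0.702, 0.083, -0.702, 0.083]
ft_force: [-0.4, 1.6, 0.0]
grip_width: 0.498
```

carry_out(series=[0,0,0,0,0,0,0,0,0,0,0,0,0,0,0,0,0,0,0,0,0,0,0,0,0,0,0,0,0,0,0,0,0,0,0,0,0,0,0,0,0,0,0,0,0,0,0,0], fingers=1)

```text
time: 53.4
position: [0.6279, -0.2484, 0.034]
ee_rot: [0.703, 0.083, -0.702, 0.084]
ft_force: [-0.2, -0.8, 5.3]
grip_width: 0.233
```

carry_out(series=[-0.02,0,0,0,0,0,-0.04,0,0,0,0,0,-0.06,0,0,0,0,0,-0.08,0,0,0,0,0,-0.08,0,0,0,0,0,-0.06,0,0,0,0,0,-0.04,0,0,0,0,0,-0.01,0,0,0,0,0])

```text
time: 54.4
position: [0.628, -0.2481, 0.2308]
ee_rot: [0.703, 0.083, -0.701, 0.084]
ft_force: [-0.3, 0.1, -1.5]
grip_width: 0.236
```

```bash
python3 look.py w20; python3 -c "
from h import *
plan(.6125,-.0235,.225)"
```

```text
t 54.45 pos [ 0.6277 -0.2481  0.23  ] f [ 0.1  0.6 -1.3] w 0.235
total shares [ 0.0096 -0.4438 -0.0758] [ 0.0002 -0.0012 -0.0007]  per row/8 [ 0.0012 -0.0555 -0.0095] [ 0.     -0.0001 -0.0001] mm/row 28.145827775696542
```

View pics/w20.png

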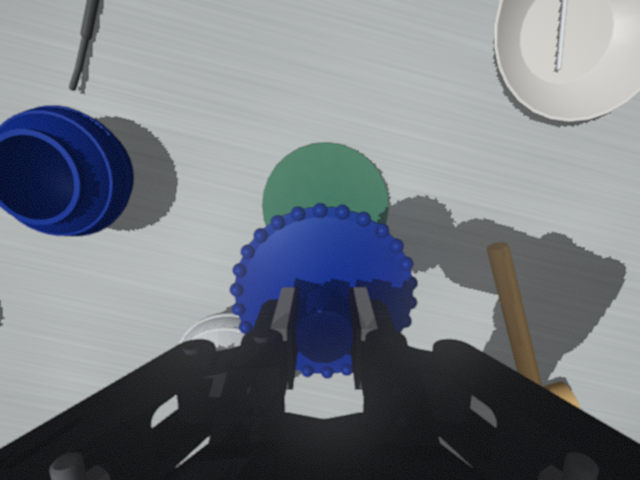

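carry_out(series=[0,-0.03,-0.005,0,0,0,0,-0.065,-0.011,0,0,0,0,-0.085,-0.0145,0,0,0,0,-0.09,-0.0155,0,0,0,0,-0.085,-0.0145,0,0,0,0,-0.06,-0.01,0,0,0,0,-0.029,-0.005,0,0,0,0,0,0,0,0,0])

```text
time: 55.45
position: [0.6112, -0.0221, 0.2275]
ee_rot: [-0.702, -0.084, 0.702, -0.084]
ft_force: [0.4, -0.2, -1.5]
grip_width: 0.239
```

carry_out(series=[0,0,0,0,0,0,0,0,0,0,0,0,0.02,0,0,0,0,0,0.04,0,0,0,0,0,0.05,0,0,0,0,0,0.04,0,0,0,0,0,0.02,0,0,0,0,0,0,0,0,0,0,0])

```text
time: 56.45
position: [0.6112, -0.0238, 0.1421]
ee_rot: [-0.702, -0.083, 0.703, -0.083]
ft_force: [0.2, 0.9, -0.9]
grip_width: 0.234
```

```bash
python3 look.py w21 .6125,-.0235,.085,.036  .6125,-.0235,.0475,.054; python3 -c "
from h import *
plan(.6125,-.0235,.1)"
```

```text
t 56.5 pos [ 0.612  -0.0237  0.1431] f [ 0.6  0.3 -0.7] w 0.234
total shares [ 0.0862 -0.0001 -0.0011] [-0.0001 -0.0001  0.    ]  per row/8 [ 0.0108 -0.     -0.0001] [-0. -0.  0.] mm/row 5.390579453567792
```

View pics/w21.png

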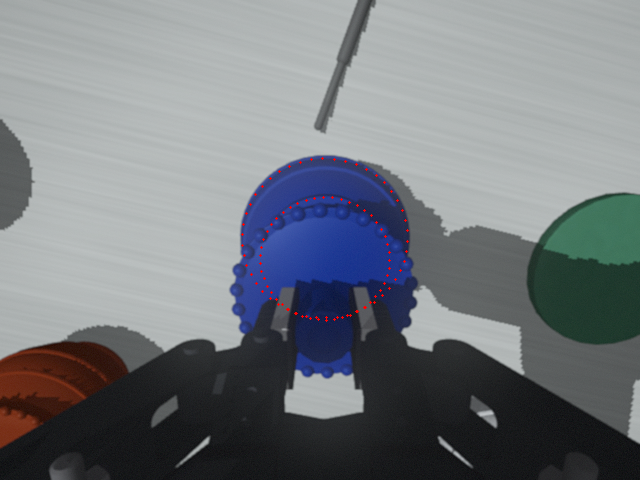

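carry_out(series=[0.016,0,-0.001,0,0,0,0.02,0,0,0,0,0,0.02,0,0,0,0,0,0.014,0,0,0,0,0,0.008,0,0,0,0,0,0.005,0,0,0,0,0,0.003,0,0,0,0,0,0,0,0,0,0,0])

```text
time: 57.5
position: [0.6124, -0.0234, 0.1002]
ee_rot: [0.702, 0.083, -0.702, 0.083]
ft_force: [0.5, 0.7, -2.6]
grip_width: 0.237
```

carry_out(series=[0.002,0,0,0,0,0,0.001,0,0,0,0,0,0.001,0,0,0,0,0,0,0,0,0,0,0,0,0,0,0,0,0,0,0,0,0,0,0,0,0,0,0,0,0,0,0,0,0,0,0])

```text
time: 58.5
position: [0.6125, -0.0233, 0.099]
ee_rot: [0.702, 0.083, -0.702, 0.084]
ft_force: [-2.3, 0.8, 5.2]
grip_width: 0.239
```

carry_out(series=[0,0,0,0,0,0,0,0,0,0,0,0,0,0,0,0,0,0,0,0,0,0,0,0,0,0,0,0,0,0,0,0,0,0,0,0,0,0,0,0,0,0,0,0,0,0,0,0], fingers=0)

```text
time: 59.5
position: [0.6123, -0.0234, 0.0981]
ee_rot: [0.702, 0.083, -0.702, 0.083]
ft_force: [-0.7, 0.1, -0.3]
grip_width: 0.5
```

carry_out(series=[-0.015,0,0,0,0,0,-0.025,0,0,0,0,0,-0.04,0,0,0,0,0,-0.06,0,0,0,0,0,-0.06,0,0,0,0,0,-0.04,0,0,0,0,0,-0.02,0,0,0,0,0,0,0,0,0,0,0])

```text
time: 60.5
position: [0.6127, -0.0232, 0.229]
ee_rot: [0.703, 0.083, -0.702, 0.084]
ft_force: [0.1, -0.1, -0.6]
grip_width: 0.501
```

```bash
python3 look.py w22 .6125,-.0235,.088,.04 .6125,-.0235,.124,.011; python3 -c "
from h import *
plan(.6125,-.0235,.23)
P={'silver':(.461,-.1945),'copper':(.4335,.143),'gilt':(.5935,.278),'blue':(.6125,-.0235)}
for n in ('scene','side'):
    p=capture(n);f=p['frame'][:,:,::-1].copy()
    for x,y in P.values():
        for q in proj(p,np.r_[ring(x,y,.087,.04),ring(x,y,.124,.011),ring(x,y,.0475,.054)]): cv2.circle(f,tuple(int(v) for v in q),0,(0,255,0),-1)
    cv2.imwrite(f'pics/end_{n}.png',f)"
```

```text
t 60.55 pos [ 0.6122 -0.0234  0.2279] f [-0.6  0.2 -0.6] w 0.502
total shares [-0.0042  0.0004 -0.0006] [ 0.0001  0.0001 -0.    ]  per row/8 [-0.0005  0.     -0.0001] [ 0.  0. -0.] mm/row 0.2645151208550492
```

View pics/w22.png

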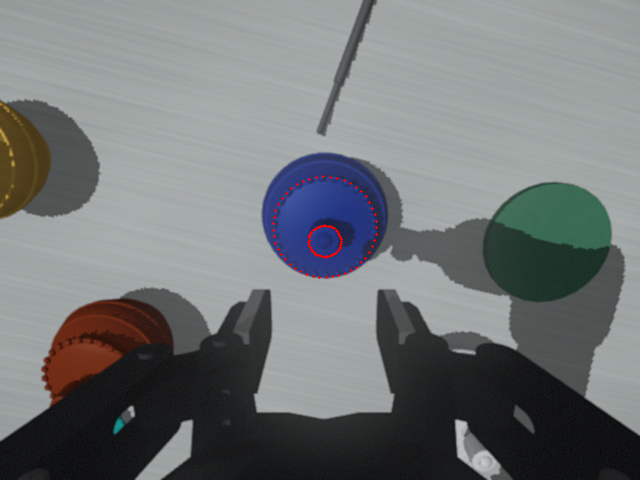

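View pics/end_scene.png

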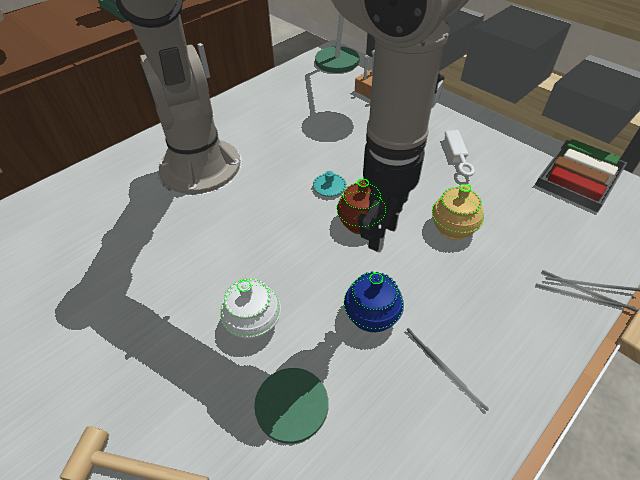

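View pics/end_side.png

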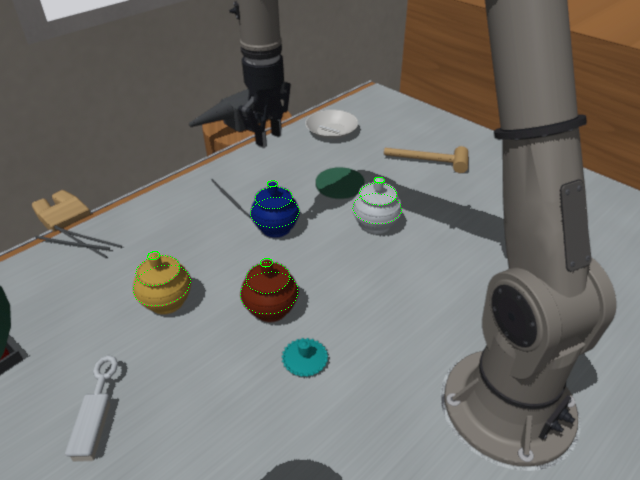

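All four covers sit level on the jars of their own finish (overlays agree in the views I have), and the arm is clear. Handing in.

```bash
python3 -c "
from bench import env
print(env.job_done())"
```

```text
the job is handed in; nothing more can be done
None
```

All four covers are on the jars of their own finish and the job is handed in at about 60.6 s of the 136 s allowed. The hand-in reports no verdict, so I can't confirm the score.

**Moves:** I parked the blue cover on the felt pad. Then silver, copper and gilt each went home in turn, and last the blue cover went from the pad to the blue jar. The teal look-alike was left alone.

**Last checks:** In a wrist picture taken after each release, the cover lay within about 1–2 mm of where I expected it on its jar. Each cover met its rim at the seated height with about 5–6 N on the wrist. In the final scene and side pictures all covers look level and the pad is empty. The gripper hung about 13 cm above the seated height, touching nothing.

**What went off:**
- **Silver grasp:** I took that position reading before the arm had settled, so I gripped about 6 mm off to one side. The cover slid in its play, and the copper jar moved no more than about 1–2 mm.
- **Cover finder:** In the scene picture the trained network took the teal look-alike for the silver cover. I used positions read by eye and checked them with the wrist camera instead.
- **Hidden jar:** In the last scene picture the gripper partly hides the copper jar. That cover was checked in the wrist and side pictures.

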